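# Crack a walnut in the lever nutcracker without crushing the kernel

## Robot

A 7-joint arm with a two-finger parallel gripper is mounted at the origin on the work surface. World frame = base frame: x ahead of the robot, y to its left, z up, the work surface at z = 0. Lengths are in m, angles in rad, forces in N, time in s.
With the tool pointing down it reaches from about 0.4 to 0.85 m from the base axis. Payload 4.5 kg.
Tool frame: the origin (TCP) lies between the finger pads; the fingertips stand 25 mm ahead of it and the grasp point (between the pads) lies 6 mm ahead of it; z points along the fingers, y is the line along which they close (so a half turn about z gives the same grasp; the last joint's range is limited). The gripper opens to 88 mm and grips with 3 to 60 N. Pads are 18 mm wide; open, the fingers measure 123 mm over their backs; the gripper's body (75 mm by 187 mm) begins 45 mm behind the grasp point.
Start: joints at [-1.194, 0.689, -0.195, 1.565, 0.157, 0.902, -0.215], TCP at [0.21, 0.589, 0.264] pointing down, gripper open.
Joint ranges: [-3.01, 3.01], [-0.46, 2.08], [-1.47, 1.51], [0.13, 2.56], [-1, 4.14], [0.04, 2.09], [-2.66, 2.66]. Speed limits (rad/s): [2.57, 2.57, 3.14, 3.14, 3.14, 3.14, 3.14].

## Interface

Orientations are given as a unit quaternion [w, x, y, z].
In Python, from rig import state, viewer, r gives the robot as it stands.
- The arm moves only by the shell command python3 -m inch 'ROWS' [OPENING] [FORCE]. ROWS is JSON, a list of rows, each an object with "translation": the shift along the tool's x, y, z in mm, a list of three; "rot": the turn, a rotation vector about the tool's x, y, z in degrees, a list of three. A call has 1 to 5 rows; each row shifts and turns the commanded pose from where the row before left it, along the tool's axes as they then stand; what a row does not reach is not made up. A row lasts 1/10 s, in which the tool goes at most 50 mm and 8.59 degrees, less where a joint would pass 70% of its speed; a pose out of reach is approached as far as the arm can. A call is refused whole if a number of a shift passes 50 or a number of a turn 8.59, either way. A call with a gripper value outside its range is refused whole. OPENING is the opening in per cent of the stroke, from 0 (shut) to 100 (fully open), set as the call begins (- or left out, the last holds). The fingers move at their own pace and stop on an object; FORCE is the grip in N (left out, the last holds). Time passes only in rows, so rows that do not move let the fingers close. It gives the time, the measured TCP pose, the force, the opening and the grip force at its end, in the units of the state.
- state(): the state, without advancing time (a new reading comes with each control period).
- viewer.read_camera(name): name is "scene" or "side" or "wrist"; returns (picture, depth): 384x512x3 uint8, red, green, blue; 384x512 float32, m along the optical axis (not along the pixel's ray), 0 where there is no reading.
- viewer.camera_params(name): a dict with "fx", "fy", "cx", "cy" (pixels), "origin" and "rotation" of the camera in the world. Camera axes: x right, y up, looking along -z (the intrinsics and any distortion apply to the point x, -y, -z); pixel columns grow to the right and rows downward; lengths in m; the calibration is good to about 2 mm. The wrist camera is an equidistant fisheye: a pixel r from the principal point sees the ray r / f radians off the axis. A picture is of the moment at which its call begins: read the wrist's pose just before it. camera_params takes no time and is no camera call; for the wrist camera it gives the pose at the moment of the call.
- r.finish_job(): hands the job in; it is judged then, once.
The state is a dict: "time_s": time; "qpos": joint angles; "dq": joint speeds; "joint_torque": joint torques, N m; "ee_pos": TCP position; "tool_rot": TCP orientation; "contact_force": force on the tool from outside, world axes, zero at the start; "ft_torque": the same for the moment, N m; "width": finger opening in m; "gripper_force": force on a finger pad.
Only numpy, scipy, OpenCV 4.12 (cv2) and the standard library are available. Lean on these libraries where they do the work, as an engineer would, in place of code of your own. Each camera call takes 0.05 s, during which the arm holds its last target. There are 200 camera calls.

## Task

Pick up the walnut that lies by itself on the cutting board and set it down between the open jaws of the nutcracker, lengthways, so that the jaws face its two bulging cheeks. Then squeeze the two handles together slowly until the shell resists, gives and cracks, stop at once so that the kernel inside is not crushed, and let go, leaving the cracked nut between the jaws. Do not crack it with the fingers themselves, and leave the shell dish, the spoon, the nut bowl and the rolling pin where they are.

Things in the scene. Friction and masses are not known exactly. Their poses are not given: they have to be found in the camera images.
- board: fixed wooden cutting board, 400 mm (its x) by 460 mm (its y) by 18 mm thick; origin at the centre of its underside, on the table; its top is 18 mm above the origin
- walnut: the walnut lying by itself on the board, on the edge of its seam. 39 mm long (its x, tip at +x), 34 mm high, 27 to 35 mm thick across its two bulging cheeks (y; differs from nut to nut, not reported). A raised seam ridge runs lengthways over its top. A loose flake of shell stands 3 mm proud on the +y cheek. Origin: centre of its underside. 22 g. Pinch it by its two ends; pinched hard across the cheeks it cracks
- walnut_mid (a point): middle of that walnut, 17 mm above its underside
- shell (a joint): tilt of the flake of shell on the walnut's +y cheek, rad (noisy reading): 0 intact. Squeezed across the cheeks the shell holds up to 11 to 23 N (differs from nut to nut and with how it lies), then gives within a moment: the flake tips in by 0.2 or more, the squeeze drops by a fifth or more, and it stays in; cracked beyond 0.13
- kernel (a joint): how far the kernel under that cheek is compressed, m (noisy): springs 20 N per mm and back again, so 0.5 to 1.2 mm when the shell gives; crushed beyond 1.4 mm (28 N on the nut)
- cracker: loose steel nutcracker, 175 mm long, 24 mm high, 0.3 kg, flat on the board: two levers on vertical hinge pins at one end, each with an upright toothed jaw (32 mm long) and a handle. Origin at its underside midway between the jaws; +x to the hinge end (pins at x 60, y +-15 mm, link plate x 52 to 68), handles to -x, ending at x -105; y is the closing direction. Levers stay where left
- seat (a point): point midway between the jaws, 17 mm above the cracker's origin, where the middle of the nut belongs. The jaws stand 42 to 44 mm apart at the start; lengthways the space between the levers is free from x = -40 to +50 mm of it, at least 30 mm wide
- handle_left (a point): middle of the grip on the handle at +y of the cracker, 12 mm above its underside, 75 mm from the seat: a bar 8 mm thick (y), 18 mm high (3 to 21 mm above the board), 50 mm long. Outside to outside the handles are 65 to 70 mm at the start; pinch both from above. Force here reaches the nut 2.25 times larger: the shell gives at 5 to 10 N, the kernel is crushed at about 12 N
- handle_right (a point): the same on the handle at -y of the cracker
- jaw_left (a point): middle of the face of the jaw at +y of the cracker, 12 mm above its underside
- jaw_right (a point): the same on the jaw at -y of the cracker
- shell_dish: small blue dish with empty shells on the far part of the board, 88 mm across, 20 mm high (shells reach 30 mm); leave alone. Origin: centre of its underside
- spoon: steel teaspoon, 150 mm, lying across the near edge of the board; leave alone
- nut_bowl: white bowl heaped with whole walnuts, 152 mm across, 75 mm high, beside the board; leave alone. Origin: centre of its underside
- rolling_pin: wooden rolling pin, 400 mm long, 52 mm thick, beside the board; leave alone. Origin: under its middle

How it is judged:
On the way, in this order (a step that is already met when the one before it is completed fails the run):
1. the walnut, still intact, rests on the board between the jaws, lengthways, and the fingers have let go of it (x of walnut_mid in the frame of cracker between -0.013 and 0.013 m and y of walnut_mid in the frame of cracker between -0.01 and 0.01 m and z of walnut_mid in the frame of cracker between 0.01 and 0.023 m and angle between the x axis of walnut and the x axis of cracker, either way round below 0.35 rad and angle between cracker's own z axis and vertical below 0.1 rad and z of cracker in the frame of board between 0.014 and 0.023 m and value of joint shell below 0.1 rad and contact force between the fingers and walnut below 0.2 N), for 0.2 s.
2. the shell is cracked between the jaws by the levers, with no finger on the nut (x of walnut_mid in the frame of cracker between -0.02 and 0.02 m and y of walnut_mid in the frame of cracker between -0.015 and 0.015 m and z of walnut_mid in the frame of cracker between 0.01 and 0.023 m and angle between the x axis of walnut and the x axis of cracker, either way round below 0.35 rad and value of joint shell above 0.13 rad and contact force between the fingers and walnut below 0.2 N), for 0.1 s.
At the end, for the whole second after the job is handed in: shell cracked (its flake tipped in by more than 0.13 rad), nut on the board level between the jaws (within 25 mm lengthways, 16 mm across, its length within 20 degrees of the cracker's), cracker flat on the board, everything still and let go (x of walnut_mid in the frame of cracker between -0.025 and 0.025 m and y of walnut_mid in the frame of cracker between -0.016 and 0.016 m and z of walnut_mid in the frame of cracker between 0.01 and 0.023 m and angle between the x axis of walnut and the x axis of cracker, either way round below 0.35 rad and angle between cracker's own z axis and vertical below 0.1 rad and z of cracker in the frame of board between 0.014 and 0.023 m and value of joint shell above 0.13 rad and linear speed of each of walnut, cracker below 0.02 m/s); the robot touches nothing.
It fails at once if the kernel is crushed (compressed by more than 1.4 mm) (value of joint kernel above 0.0014 m).
It fails at once if the nut is cracked, or squeezed once cracked, by the fingers themselves (value of joint shell above 0.13 rad and contact force between the fingers and walnut above 1 N).
It fails at once if another thing (dish of empty shells, teaspoon, bowl of walnuts, rolling pin) is moved by more than 30 mm (distance of any of shell_dish, spoon, nut_bowl, rolling_pin from where it was at the start of the episode above 0.03 m).
It also fails if it takes over 72 s, if anything falls off the work surface, if the arm or the gripper's body presses on something with over 40 N, if the wrist force passes 120 N, or if a joint passes its speed limit or range.

## Working session

There is one attempt and no reset: what is moved stays moved. The work goes in short steps, Python scripts to look and compute and a shell command to move; the robot and the scene stay as the last step left them, time stands still between calls to the robot, and variables do not carry over. Pictures are saved under pics/ and viewed, at most 10 in all, crops included, and the job is handed in when it is done.

```bash
mkdir -p pics; ls; python3 - <<'E'
from rig import state, viewer, r
import cv2,numpy as np
s=state();print(s)
for n in("scene","side"):
    im,d=viewer.read_camera(n);p=viewer.camera_params(n);print(n,p)
    cv2.imwrite(f"pics/{n}0.png",im[:,:,::-1]);np.savez(f"{n}0.npz",im=im,d=d,**p)
E
```

```text
pics
{'time_s': 0.0, 'qpos': array([-1.19419373,  0.68996704, -0.19455104,  1.56629553,  0.15735966,
        0.90248557, -0.21510499]), 'dq': array([-2.39671561e-04, -1.89195431e-04, -5.98353787e-05,  6.61925206e-04,
       -3.14862620e-04, -1.02070467e-03,  3.65053444e-04]), 'joint_torque': array([-5.22423397e-05, -5.27546918e+01, -1.26714941e+00, -1.53422499e+01,
       -5.27144352e-02,  6.36097175e-03,  1.53884826e-04]), 'ee_pos': array([0.20992933, 0.58809871, 0.26293443]), 'tool_rot': array([-7.61199893e-05,  1.70494702e-01,  9.85358202e-01, -8.74360801e-04]), 'contact_force': array([-0.35140811,  0.04589678, -0.41212559]), 'ft_torque': array([0.0154265 , 0.06120302, 0.00840523]), 'gripper_force': 0.0, 'width': 0.08809200390851353}
scene {'fx': 419.0482081965442, 'fy': 419.0482081965442, 'cx': 253.18083476507542, 'cy': 193.30602685412376, 'origin': array([1.2080646 , 0.6044248 , 0.75039092]), 'rotation': array([0.37292662, 0.17334848, 0.40858022, 0.81482406])}
side {'fx': 456.47682960194714, 'fy': 456.47682960194714, 'cx': 240.58996137914866, 'cy': 195.24509495701756, 'origin': array([-0.09571068, -0.99831462,  0.86564232]), 'rotation': array([ 0.85109896,  0.4492882 , -0.13513491, -0.23560397])}
```

View pics/scene0.png

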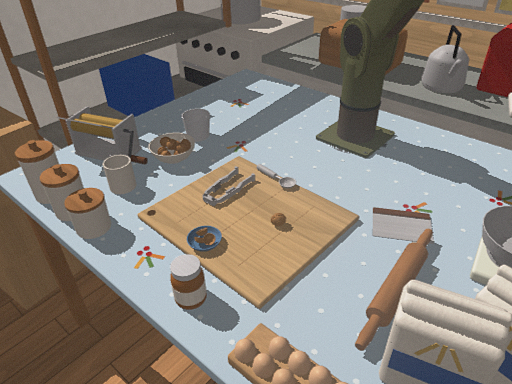

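View pics/side0.png

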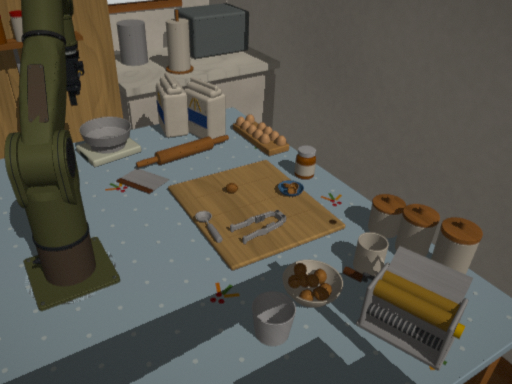

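Scene picture: the walnut is at about (278,219) and the cracker spans about (205,195) to (255,178). In the side picture the walnut is at (231,188) and the cracker spans (230,228) to (285,212). Next I measure both from the depth images.

```bash
cat > h.py <<'E'
import numpy as np
from scipy.spatial.transform import Rotation as R
def rot(q): return R.from_quat(np.roll(q,-1))
def cloud(d,p,fish=False):
    v,u=np.mgrid[:d.shape[0],:d.shape[1]]
    x=(u-p["cx"])/p["fx"];y=(v-p["cy"])/p["fy"]
    if fish:
        t=np.hypot(x,y);k=np.where(t>1e-6,np.tan(np.minimum(t,1.4))/np.maximum(t,1e-6),1);x=x*k;y=y*k
    P=np.stack([x*d,-y*d,-d],-1)
    return rot(p["rotation"]).apply(P.reshape(-1,3)).reshape(P.shape)+p["origin"]
E
python3 - <<'E'
import numpy as np,cv2
from h import *
bx={"scene":dict(nut=(265,208,292,230),cr=(195,160,265,210)),"side":dict(nut=(221,179,242,197),cr=(222,203,295,248))}
for n in bx:
    z=dict(np.load(n+"0.npz"));P=cloud(z["d"],z);im=z["im"]
    for k,(a,b,c,e) in bx[n].items():
        Q=P[b:e,a:c].reshape(-1,3);C=im[b:e,a:c].reshape(-1,3)
        print(n,k,"z pct",np.percentile(Q[:,2],[5,50,95]).round(4))
        m=(Q[:,2]>.027)&(Q[:,2]<.06);Q=Q[m];print(len(Q),Q.mean(0).round(4),Q.min(0).round(4),Q.max(0).round(4))
        w,V=np.linalg.eigh(np.cov(Q[:,:2].T));print(" ax",V[:,1].round(3),w)
        if k=="cr":
            o=((Q[:,:2]-[.3,.4])/.003).astype(int)
            t=(Q[:,:2]-Q[:,:2].mean(0))@np.c_[V[:,1],[-V[1,1],V[0,1]]]
            for lo in np.arange(-.1,.1,.015):
                s=t[(t[:,0]>=lo)&(t[:,0]<lo+.015),1]
                if len(s):print(" ",lo.round(3),len(s),s.min().round(4),s.max().round(4),np.sort(s)[::max(1,len(s)//8)].round(3))
E
```

```text
scene nut z pct [0.0162 0.0187 0.0496]
160 [0.5631 0.0997 0.0425] [0.5401 0.0801 0.0271] [0.5758 0.1137 0.0543]
 ax [-0.709  0.705] [5.32432181e-05 9.90365907e-05]
scene cr z pct [-0.0004  0.0182  0.0386]
551 [ 0.5321 -0.1075  0.0359] [ 0.3925 -0.1523  0.027 ] [ 0.6196 -0.0743  0.0453]
 ax [-1.    -0.014] [0.00070794 0.00383887]
  -0.1 14 -0.0165 0.0185 [-0.017 -0.016 -0.016 -0.012 -0.005 -0.003  0.011  0.013  0.014  0.014
  0.018  0.018  0.018  0.019]
  -0.085 73 -0.0235 0.0223 [-0.023 -0.019 -0.016 -0.011 -0.003  0.005  0.011  0.015  0.022]
  -0.07 40 -0.0291 0.0333 [-0.029 -0.028 -0.026 -0.023 -0.022  0.011  0.027  0.03 ]
  -0.055 37 -0.0287 0.0348 [-0.029 -0.028 -0.027 -0.026 -0.023  0.028  0.029  0.03   0.031  0.035]
  -0.04 62 -0.0328 0.0395 [-0.033 -0.029 -0.027 -0.024 -0.021  0.026  0.027  0.03   0.031]
  -0.025 46 -0.0318 0.0418 [-0.032 -0.03  -0.028 -0.025 -0.023 -0.019  0.026  0.027  0.03   0.042]
  -0.01 43 -0.0315 0.0416 [-0.032 -0.03  -0.029 -0.028 -0.025 -0.017  0.03   0.035  0.04 ]
  0.005 40 -0.0327 0.0434 [-0.033 -0.03  -0.027 -0.023  0.033  0.034  0.036  0.038]
  0
[... 1193 characters left out ...]
0.033 -0.028 -0.025 -0.022  0.021  0.025  0.029  0.031  0.033]
  -0.01 49 -0.0407 0.034 [-0.041 -0.034 -0.031 -0.028 -0.024  0.024  0.029  0.032  0.034]
  0.005 38 -0.0387 0.0356 [-0.039 -0.035 -0.031 -0.03   0.025  0.03   0.031  0.033  0.034  0.035]
  0.02 43 -0.0381 0.0331 [-0.038 -0.03  -0.028 -0.027  0.02   0.025  0.028  0.031  0.031]
  0.035 36 -0.034 0.0317 [-0.034 -0.03  -0.029 -0.028 -0.025  0.027  0.028  0.028  0.029]
  0.05 41 -0.0351 0.0331 [-0.035 -0.032 -0.03  -0.028 -0.026  0.028  0.03   0.032  0.033]
  0.065 42 -0.0406 0.0345 [-0.041 -0.034 -0.031 -0.029 -0.027  0.028  0.03   0.033  0.034]
  0.08 26 -0.0381 0.037 [-0.038 -0.034 -0.032 -0.031 -0.029  0.03   0.031  0.033  0.035]
```

```bash
A='[{"translation":[-33,-23,2],"rot":[0,0,0]},{"translation":[-33,-23,2],"rot":[0,0,0]},{"translation":[-33,-23,2],"rot":[0,0,0]},{"translation":[-33,-23,2],"rot":[0,0,0]},{"translation":[-33,-23,2],"rot":[0,0,0]}]' 
python3 -m inch '[{"translation":[-33,-23,2],"rot":[0,0,0]},{"translation":[-33,-23,2],"rot":[0,0,0]},{"translation":[-33,-23,2],"rot":[0,0,0]},{"translation":[-33,-23,2],"rot":[0,0,0]},{"translation":[-33,-23,2],"rot":[0,0,0]}]'
python3 -m inch '[{"translation":[-33,-23,2],"rot":[0,0,0]},{"translation":[-33,-23,2],"rot":[0,0,0]},{"translation":[-33,-23,2],"rot":[0,0,0]},{"translation":[-33,-23,2],"rot":[0,0,0]},{"translation":[-33,-23,2],"rot":[0,0,0]}]'
python3 -m inch '[{"translation":[-33,-23,2],"rot":[0,0,0]},{"translation":[-33,-23,2],"rot":[0,0,0]},{"translation":[-33,-23,2],"rot":[0,0,0]},{"translation":[-33,-23,2],"rot":[0,0,0]},{"translation":[-33,-23,2],"rot":[0,0,0]}]'
python3 -m inch '[{"translation":[0,0,0],"rot":[0,0,0]},{"translation":[0,0,0],"rot":[0,0,0]},{"translation":[0,0,0],"rot":[0,0,0]}]'
python3 - <<'E'
from rig import state, viewer, r
import cv2,numpy as np
p=viewer.camera_params("wrist");im,d=viewer.read_camera("wrist");print(p,state()["ee_pos"],state()["tool_rot"])
cv2.imwrite("pics/w1.png",im[:,:,::-1]);np.savez("w1.npz",im=im,d=d,**p)
E
```

```text
time_s: 0.6
ee_pos: [0.3274, 0.4233, 0.2534]
tool_rot: [-0.0, 0.17, 0.985, -0.0]
contact_force: [-0.1, -0.5, 0.4]
width: 0.0879
gripper_force: 0.0
time_s: 1.1
ee_pos: [0.4442, 0.2596, 0.2434]
tool_rot: [-0.0, 0.17, 0.985, -0.0]
contact_force: [0.7, 0.9, -0.0]
width: 0.0879
gripper_force: 0.0
time_s: 1.6
ee_pos: [0.5608, 0.0958, 0.2333]
tool_rot: [-0.0, 0.171, 0.985, -0.0]
contact_force: [0.7, 0.9, 0.5]
width: 0.0881
gripper_force: 0.0
time_s: 1.9
ee_pos: [0.5595, 0.0988, 0.2336]
tool_rot: [-0.001, 0.17, 0.986, 0.0]
contact_force: [0.3, 0.1, -0.2]
width: 0.0887
gripper_force: 0.0
{'fx': 297.3186396354542, 'fy': 297.3186396354542, 'cx': 257.3636552112904, 'cy': 187.69834042765365, 'origin': array([0.49499681, 0.12255793, 0.35414422]), 'rotation': array([ 0.80920348, -0.11024946, -0.07839729,  0.57174177])} [0.55940977 0.09913455 0.23369019] [-4.88717860e-04  1.69198656e-01  9.85581746e-01  4.44621526e-04]
```

View pics/w1.png

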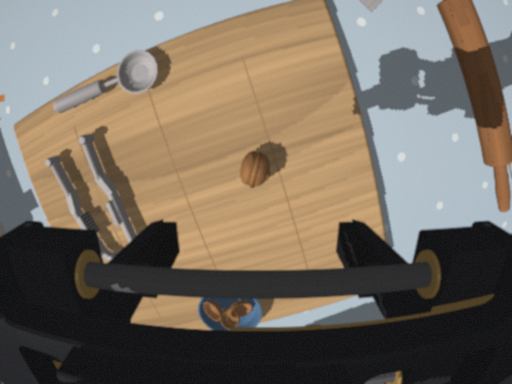

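The wrist picture shows the walnut at about (255,168), with its long axis close to image vertical and tilted right at the top. I'll fit its footprint, and the cracker's handles, in world coordinates.

```bash
cat > nut.py <<'E'
import numpy as np,cv2,sys
from h import *
def fit(f,box,zlo=.030):
    z=dict(np.load(f));P=cloud(z["d"],z,True);a,b,c,e=box
    Q=P[b:e,a:c].reshape(-1,3);print("floor",np.percentile(Q[:,2],[20,50]).round(4))
    Q=Q[(Q[:,2]>zlo)&(Q[:,2]<.07)]
    (cx,cy),(w,h),ang=cv2.minAreaRect((Q[:,:2]*1e4).astype(np.float32))
    w_,V=np.linalg.eigh(np.cov(Q[:,:2].T))
    print("n",len(Q),"mean",Q.mean(0).round(4),"rect",cx/1e4,cy/1e4,w/10,h/10,ang,"pca deg",np.degrees(np.arctan2(V[1,1],V[0,1])).round(1),"sd",np.sqrt(w_),"max z",Q[:,2].max())
    for t in range(0,180,10):
        u=np.array([np.cos(np.radians(t)),np.sin(np.radians(t))]);s=Q[:,:2]@u;print(t,round(1e3*(s.max()-s.min()),1),end="; ")
    print();return Q,P,z
if __name__=="__main__":
    Q,P,z=fit("w1.npz",(230,140,290,200))
    im=z["im"]
    cv2.imwrite("pics/w1c.png",cv2.resize(im[130:205,210:310,::-1],(800,600),interpolation=cv2.INTER_CUBIC))
    m=(P[...,2]>.03)&(P[...,2]<.05)&(P[...,1]<-.05)&(P[...,1]>-.17)&(P[...,0]>.4)&(P[...,0]<.65)
    C=P[m]
    for x in np.arange(.43,.63,.015):
        s=np.sort(C[(C[:,0]>=x)&(C[:,0]<x+.015),1])
        if len(s):print(x.round(3),len(s),s[::max(1,len(s)//10)].round(4),s[-1].round(4))
E
python3 nut.py
```

```text
floor [0.0171 0.0179]
n 870 mean [0.5551 0.0986 0.0461] rect 0.555985009765625 0.0971587890625 36.019473266601565 36.768121337890626 12.325260162353516 pca deg 148.8 sd [0.00809734 0.00978638] max z 0.05299510548927899
0 38.7; 10 36.6; 20 35.7; 30 34.9; 40 33.8; 50 33.1; 60 32.9; 70 32.7; 80 33.5; 90 34.9; 100 36.4; 110 37.7; 120 38.2; 130 40.1; 140 41.4; 150 41.5; 160 41.1; 170 40.3; 
0.445 189 [-0.154  -0.1484 -0.1451 -0.144  -0.1428 -0.0857 -0.0838 -0.0818 -0.081
 -0.0799 -0.0785] -0.0774
0.46 181 [-0.15   -0.1461 -0.1442 -0.1433 -0.1421 -0.0883 -0.0852 -0.0835 -0.0821
 -0.0816 -0.0805] -0.0805
0.475 180 [-0.1484 -0.144  -0.1416 -0.1408 -0.1395 -0.0872 -0.0847 -0.0832 -0.0822
 -0.0818] -0.0807
0.49 192 [-0.1463 -0.1422 -0.1401 -0.139  -0.1384 -0.0888 -0.0858 -0.0838 -0.0826
 -0.0818 -0.0798] -0.0791
0.505 218 [-0.1495 -0.1437 -0.1404 -0.1393 -0.1375 -0.0867 -0.0839 -0.0814 -0.0798
 -0.0782 -0.0759] -0.0745
0.52 204 [-0.1514 -0.1456 -0.1425 -0.1415 -0.1404 -0.0837 -0.0806 -0.0781 -0.0759
 -0.0753 -0.0743] -0.0739
0.535 277 [-0.1475 -0.1395 -0.136  -0.1345 -0.1336 -0.086  -0.083  -0.0811 -0.0786
 -0.0762 -0.0752] -0.0749
0.55 204 [-0.1445 -0.1338 -0.1324 -0.0869 -0.0845 -0.0826 -0.0816 -0.0792 -0.0771
 -0.0764 -0.0753] -0.0746
0.565 91 [-0.0841 -0.0827 -0.0815 -0.0804 -0.0792 -0.0783 -0.0776 -0.077  -0.0765
 -0.0761 -0.075 ] -0.075
0.58 92 [-0.1342 -0.1332 -0.1325 -0.1317 -0.0844 -0.0821 -0.0796 -0.0787 -0.0776
 -0.0772 -0.0764] -0.0761
0.595 71 [-0.1362 -0.1327 -0.1314 -0.1301 -0.1291 -0.1279 -0.126  -0.1252 -0.1231
 -0.1203 -0.1177] -0.1177
```

View pics/w1c.png

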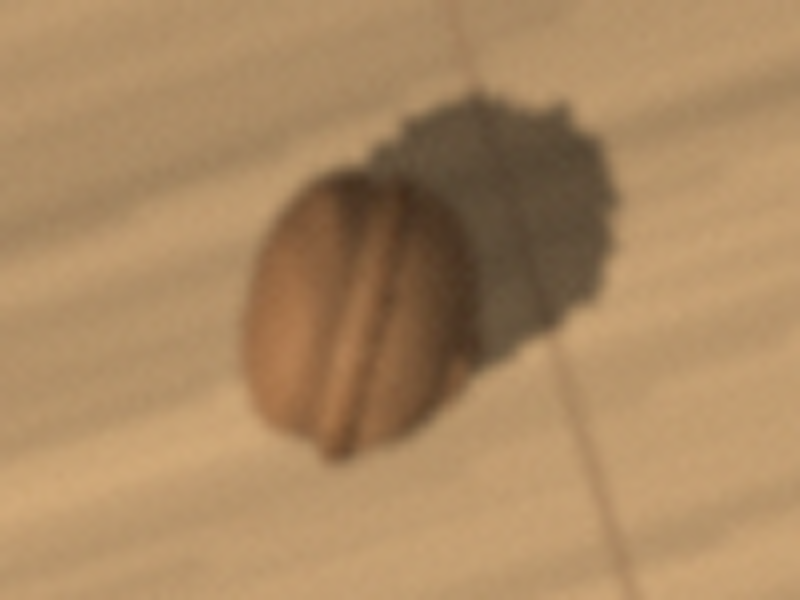

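The close-up shows the seam running from about (259,154) to (252,187) in the full image, tip at the bottom end and flake on the right cheek. Next I get the seam direction in world.

```bash
python3 - <<'E'
import numpy as np
from h import *
z=dict(np.load("w1.npz"));P=cloud(z["d"],z,True)
S=[]
for cx,cy in[(385,215),(380,240),(370,290),(360,335),(350,380),(343,410),(340,430)]:
    u,v=210+cx/8,130+cy/8;q=P[int(round(v)),int(round(u))];S.append(q);print(u,v,q.round(4))
S=np.array(S);k=np.polyfit(S[:,0],S[:,1],1);print("nut yaw",np.degrees(np.arctan(k[0])),"axis y at x=.556",np.polyval(k,.556))
E
python3 -m rig 2>/dev/null | head -5
```

```text
258.125 156.875 [0.5446 0.106  0.046 ]
257.5 160.0 [0.5474 0.105  0.0474]
256.25 166.25 [0.5521 0.1011 0.0509]
255.0 171.875 [0.5575 0.0981 0.052 ]
253.75 177.5 [0.5633 0.0949 0.0515]
252.875 181.25 [0.5663 0.0927 0.0503]
252.5 183.75 [0.5697 0.0903 0.0475]
nut yaw -31.98716666312977 axis y at x=.556 0.09907106784225461
```

```bash
cat > to.py <<'E'
# to.py x y z yaw(of tool y, deg): remaining shift in tool axes (mm), turn about tool z (deg)
import sys,numpy as np
from rig import state
from h import *
s=state();x,y,z,yaw=map(float,sys.argv[1:5]);M=rot(s["tool_rot"]).as_matrix()
print("t",round(s["time_s"],2),"shift",(1e3*M.T@(np.array([x,y,z])-s["ee_pos"])).round(1),"yaw now",np.degrees(np.arctan2(M[1,1],M[0,1])).round(2),"rz",np.round(-((yaw-np.degrees(np.arctan2(M[1,1],M[0,1]))+180)%360-180),2),"tilt",M[:,2].round(4),"q",s["qpos"].round(2),"w",s["width"].round(4),s["gripper_force"])
E
python3 to.py .557 .098 .15 148
```

```text
Traceback (most recent call last):
  File "to.py", line 6, in <module>
    print("t",round(s["time_s"],2),"shift",(1e3*M.T@(np.array([x,y,z])-s["ee_pos"])).round(1),"yaw now",np.degrees(np.arctan2(M[1,1],M[0,1])).round(2),"rz",np.round(-((yaw-np.degrees(np.arctan2(M[1,1],M[0,1]))+180)%360-180),2),"tilt",M[:,2].round(4),"q",s["qpos"].round(2),"w",s["width"].round(4),s["gripper_force"])
                                                                                                                                                                                                                                                                                     ^^^^^^^^^^^^^^^^
AttributeError: 'float' object has no attribute 'round'
```

```bash
sed -i 's/s\["width"\].round(4)/round(s["width"],4)/' to.py; python3 to.py .557 .098 .15 148
```

```text
t 1.95 shift [ 1.8 -1.9 83.7] yaw now 70.52 rz -77.48 tilt [-8.e-04  1.e-03 -1.e+00] q [-0.09  0.66 -0.27  1.77  0.24  0.75  0.74] w 0.0884 0.0
```

```bash

python3 -m inch '[{"translation":[0,0,10],"rot":[0,0,8.55]},{"translation":[0,0,10],"rot":[0,0,8.55]},{"translation":[0,0,10],"rot":[0,0,8.55]},{"translation":[0,0,10],"rot":[0,0,8.55]},{"translation":[0,0,10],"rot":[0,0,8.55]}]' >/dev/null
python3 -m inch '[{"translation":[0,0,10],"rot":[0,0,8.55]},{"translation":[0,0,10],"rot":[0,0,8.55]},{"translation":[0,0,0],"rot":[0,0,8.55]},{"translation":[0,0,0],"rot":[0,0,8.55]},{"translation":[0,0,0],"rot":[0,0,8.55]}]' >/dev/null
python3 -m inch '[{"translation":[0,0,0],"rot":[0,0,8.55]},{"translation":[0,0,0],"rot":[0,0,8.45]},{"translation":[0,0,0],"rot":[0,0,0]},{"translation":[0,0,0],"rot":[0,0,0]},{"translation":[0,0,0],"rot":[0,0,0]}]'
python3 - <<'E'
from rig import state, viewer, r
import cv2,numpy as np
p=viewer.camera_params("wrist");im,d=viewer.read_camera("wrist");print(p["origin"])
cv2.imwrite("pics/w2.png",im[:,:,::-1]);np.savez("w2.npz",im=im,d=d,**p)
E
python3 to.py .557 .098 .046 -32
```

```text
time_s: 3.45
ee_pos: [0.5601, 0.0981, 0.1638]
tool_rot: [-0.0, 0.874, 0.485, 0.0]
contact_force: [0.2, -0.1, 1.1]
width: 0.088
gripper_force: 0.0
[0.59688398 0.15729941 0.28428796]
t 3.5 shift [ -1.5  -2.7 117.8] yaw now -32.0 rz 0.0 tilt [-1.e-04  5.e-04 -1.e+00] q [-0.39  0.77  0.24  1.84 -0.31  0.57 -0.51] w 0.0878 0.0
```

View pics/w2.png

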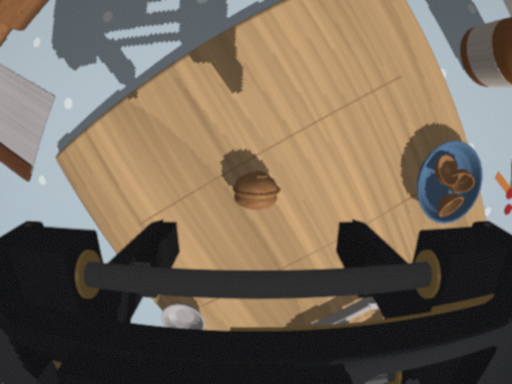

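The walnut is centred between the fingers at (257,190), with its seam from (235,190) to (279,188) lying along the closing line. I'll check the centre numerically from this view.

```bash
python3 - <<'E'
from nut import fit
import numpy as np
Q,P,z=fit("w2.npz",(222,165,292,212),.028)
u=np.array([np.cos(np.radians(-32)),np.sin(np.radians(-32))]);v=np.array([-u[1],u[0]])
for w in(u,v):
    s=Q[:,:2]@w;print(s.min(),s.max(),(s.min()+s.max())/2, np.array([.557,.098])@w)
T=Q[Q[:,2]>.0505];print(T.mean(0))
E
```

```text
floor [0.0172 0.0182]
n 1393 mean [0.5596 0.0999 0.0457] rect 0.559449658203125 0.09823123168945312 32.15509033203125 40.803219604492185 58.84749984741211 pca deg 146.4 sd [0.00780126 0.00979785] max z 0.052918512520076205
0 38.9; 10 37.0; 20 36.0; 30 34.5; 40 33.2; 50 32.2; 60 32.3; 70 32.9; 80 33.2; 90 34.9; 100 36.7; 110 38.2; 120 39.0; 130 39.8; 140 40.9; 150 40.8; 160 40.7; 170 40.4; 
0.4019559141570991 0.44279087347352186 0.42237339381531047 0.4204307016642752
0.36368140056209036 0.3958521782356968 0.3797667893988936 0.3782737436012249
[0.55743774 0.09730632 0.05120663]
```

```bash

python3 -m inch '[{"translation":[-1,-2,30],"rot":[0,0,0]},{"translation":[0,0,30],"rot":[0,0,0]},{"translation":[0,0,30],"rot":[0,0,0]},{"translation":[0,0,20],"rot":[0,0,0]},{"translation":[0,0,0],"rot":[0,0,0]}]' >/dev/null
python3 -m inch '[{"translation":[0,0,0],"rot":[0,0,0]},{"translation":[0,0,0],"rot":[0,0,0]},{"translation":[0,0,0],"rot":[0,0,0]}]'
python3 to.py .558 .098 .046 -32
```

```text
time_s: 4.3
ee_pos: [0.5589, 0.0977, 0.055]
tool_rot: [0.0, 0.875, 0.484, 0.001]
contact_force: [-0.3, 0.7, -0.6]
width: 0.0882
gripper_force: 0.0
t 4.3 shift [-0.3 -0.9  9. ] yaw now -32.13 rz -0.13 tilt [ 2.3e-03  5.0e-04 -1.0e+00] q [-0.34  0.94  0.15  1.88 -0.36  0.34 -0.47] w 0.0882 0.0
```

```bash

python3 -m inch '[{"translation":[0,-1,8],"rot":[0,0,0]},{"translation":[0,0,0],"rot":[0,0,0]},{"translation":[0,0,0],"rot":[0,0,0]}]' 
python3 -m inch '[{"translation":[0,0,0],"rot":[0,0,0]},{"translation":[0,0,0],"rot":[0,0,0]},{"translation":[0,0,0],"rot":[0,0,0]},{"translation":[0,0,0],"rot":[0,0,0]},{"translation":[0,0,0],"rot":[0,0,0]}]' 55 6
python3 -m inch '[{"translation":[0,0,0],"rot":[0,0,0]},{"translation":[0,0,0],"rot":[0,0,0]},{"translation":[0,0,0],"rot":[0,0,0]},{"translation":[0,0,0],"rot":[0,0,0]},{"translation":[0,0,0],"rot":[0,0,0]}]' 20 6
python3 -m inch '[{"translation":[0,0,0],"rot":[0,0,0]},{"translation":[0,0,0],"rot":[0,0,0]},{"translation":[0,0,0],"rot":[0,0,0]},{"translation":[0,0,0],"rot":[0,0,0]},{"translation":[0,0,0],"rot":[0,0,0]}]'
python3 to.py .558 .098 .046 -32
```

```text
time_s: 4.6
ee_pos: [0.557, 0.0982, 0.0456]
tool_rot: [-0.0, 0.875, 0.484, -0.0]
contact_force: [0.0, -0.4, 0.0]
width: 0.0883
gripper_force: 0.0
time_s: 5.1
ee_pos: [0.5573, 0.0981, 0.0458]
tool_rot: [-0.0, 0.875, 0.484, 0.0]
contact_force: [-0.5, -0.0, 0.1]
width: 0.0504
gripper_force: 0.0
time_s: 5.6
ee_pos: [0.5573, 0.0981, 0.0457]
tool_rot: [-0.0, 0.875, 0.484, 0.0]
contact_force: [0.2, 0.6, 0.5]
width: 0.0381
gripper_force: 6.0
time_s: 6.1
ee_pos: [0.5573, 0.0981, 0.0457]
tool_rot: [-0.0, 0.875, 0.484, 0.0]
contact_force: [-0.4, -0.7, -0.8]
width: 0.0382
gripper_force: 6.0
t 6.1 shift [ 0.3  0.7 -0.3] yaw now -32.14 rz -0.14 tilt [ 1.e-04  1.e-04 -1.e+00] q [-0.34  0.96  0.14  1.88 -0.37  0.32 -0.47] w 0.0382 5.999994180165231
```

```bash

python3 -m inch '[{"translation":[0,0,-20],"rot":[0,0,0]},{"translation":[0,0,-30],"rot":[0,0,-8.4]},{"translation":[0,0,-30],"rot":[0,0,-8.4]},{"translation":[0,0,-30],"rot":[0,0,-8.4]},{"translation":[0,0,-20],"rot":[0,0,-8.4]}]' 
python3 -m inch '[{"translation":[-40,0,0],"rot":[0,0,0]},{"translation":[-45,0,0],"rot":[0,0,0]},{"translation":[-45,0,0],"rot":[0,0,0]},{"translation":[-45,0,0],"rot":[0,0,0]},{"translation":[-45,0,0],"rot":[0,0,0]}]' >/dev/null
python3 -m inch '[{"translation":[-30,-10,0],"rot":[0,0,0]},{"translation":[0,0,0],"rot":[0,0,0]},{"translation":[0,0,0],"rot":[0,0,0]},{"translation":[0,0,0],"rot":[0,0,0]},{"translation":[0,0,0],"rot":[0,0,0]}]'
python3 - <<'E'
from rig import state, viewer, r
import cv2,numpy as np
p=viewer.camera_params("wrist");im,d=viewer.read_camera("wrist");print(p["origin"])
cv2.imwrite("pics/w3.png",im[:,:,::-1]);np.savez("w3.npz",im=im,d=d,**p)
E
python3 to.py .55 -.114 .046 1.5
```

```text
time_s: 6.6
ee_pos: [0.5577, 0.0981, 0.1777]
tool_rot: [0.001, 0.696, 0.718, 0.001]
contact_force: [0.1, -0.6, -0.5]
width: 0.038
gripper_force: 6.0
time_s: 7.6
ee_pos: [0.5541, -0.15, 0.1756]
tool_rot: [-0.0, 0.697, 0.717, 0.0]
contact_force: [0.1, -0.1, -0.8]
width: 0.0378
gripper_force: 6.0
[ 0.55245179 -0.08044004  0.29622455]
t 7.65 shift [ 36.2  -3.  129.7] yaw now 1.62 rz 0.12 tilt [ 1.e-04  1.e-03 -1.e+00] q [ 0.17  0.74  0.02  1.81 -0.02  0.59  0.23] w 0.0377 6.000003071967512
```

View pics/w3.png

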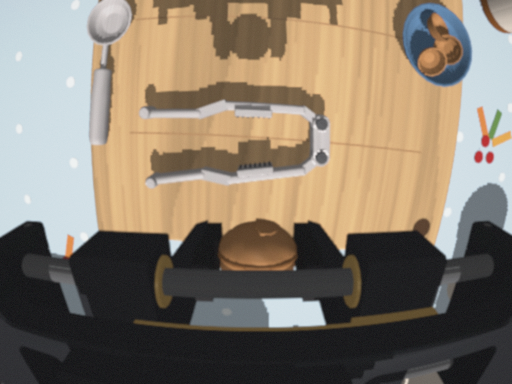

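The nut is held at (258,245). The cracker's pins are at (321,124) and (321,157), its jaws at about (253,111) and (256,171), and its handle ends at (145,112) and (151,182).

```bash
python3 - <<'E'
import numpy as np,cv2
from h import *
z=dict(np.load("w3.npz"));P=cloud(z["d"],z,True)
m=(P[...,2]>.031)&(P[...,2]<.05);v,u=np.mgrid[:384,:512];m&=(u>135)&(u<335)&(v>95)&(v<192)
C=P[m]
for n,(a,b) in dict(p1=(321,124),p2=(321,157),h1=(145,112),h2=(151,182)).items():print(n,np.median(P[b-1:b+2,a-1:a+2].reshape(-1,3),0).round(4))
for x in np.arange(.43,.63,.01):
    s=C[(C[:,0]>=x)&(C[:,0]<x+.01),1]
    A,B=s[s>-.112],s[s<=-.112]
    if len(A) and len(B):print(x.round(3),"L",A.min().round(4),A.max().round(4),"R",B.min().round(4),B.max().round(4),"mid",((A.min()+B.max())/2).round(4),((A.max()+B.min())/2).round(4),len(s))
print("x",C[:,0].min(),C[:,0].max(),"max z",np.percentile(C[:,2],[50,90]))
cv2.imwrite("pics/w3c.png",cv2.resize(z["im"][85:200,135:335,::-1],(800,460),interpolation=cv2.INTER_CUBIC))
E
```

```text
p1 [ 0.6082 -0.0924  0.0422]
p2 [ 0.6102 -0.1213  0.042 ]
h1 [ 0.453  -0.0842  0.0416]
h2 [ 0.456  -0.1483  0.0418]
0.45 L -0.09 -0.0787 R -0.1542 -0.1434 mid -0.1167 -0.1165 252
0.46 L -0.0893 -0.0819 R -0.1519 -0.1426 mid -0.116 -0.1169 184
0.47 L -0.0894 -0.0821 R -0.1496 -0.1414 mid -0.1154 -0.1159 182
0.48 L -0.0896 -0.0823 R -0.1485 -0.1399 mid -0.1148 -0.1154 189
0.49 L -0.0897 -0.0825 R -0.1462 -0.1378 mid -0.1137 -0.1143 193
0.5 L -0.0907 -0.0791 R -0.1465 -0.1364 mid -0.1135 -0.1128 241
0.51 L -0.0879 -0.0756 R -0.1482 -0.1376 mid -0.1127 -0.1119 251
0.52 L -0.0844 -0.0746 R -0.1504 -0.1395 mid -0.1119 -0.1125 245
0.53 L -0.0893 -0.0754 R -0.149 -0.1339 mid -0.1116 -0.1122 294
0.54 L -0.0898 -0.076 R -0.1467 -0.1329 mid -0.1114 -0.1114 347
0.55 L -0.0897 -0.0766 R -0.1455 -0.1318 mid -0.1108 -0.111 337
0.56 L -0.0894 -0.0765 R -0.1444 -0.1302 mid -0.1098 -0.1105 297
0.57 L -0.0846 -0.0769 R -0.1432 -0.1336 mid -0.1091 -0.11 208
0.58 L -0.0845 -0.0771 R -0.141 -0.1322 mid -0.1083 -0.109 207
0.59 L -0.0925 -0.0768 R -0.1398 -0.1265 mid -0.1095 -0.1083 234
0.6 L -0.1119 -0.0825 R -0.1358 -0.1121 mid -0.112 -0.1091 576
0.61 L -0.112 -0.0846 R -0.1303 -0.112 mid -0.112 -0.1074 368
x 0.4468083849676584 0.6189612575438898 max z [0.03790388 0.04143745]
```

View pics/w3c.png

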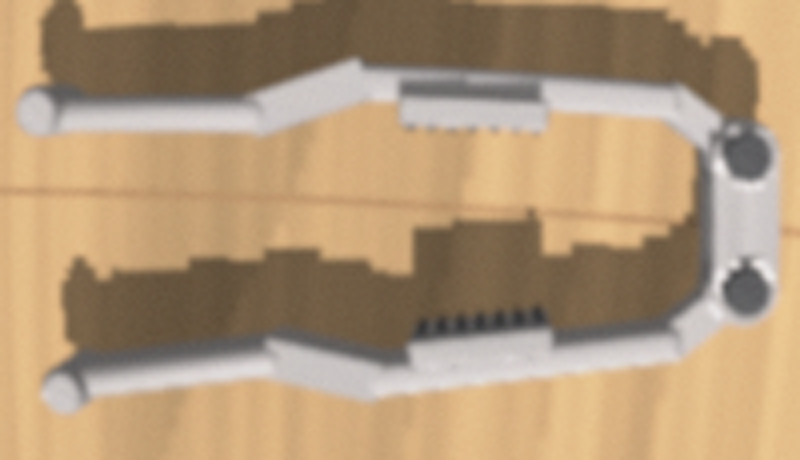

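```bash
python3 -m inch '[{"translation":[39,-1,15],"rot":[0,0,-2]},{"translation":[0,0,25],"rot":[0,0,0]},{"translation":[0,0,20],"rot":[0,0,0]},{"translation":[0,0,0],"rot":[0,0,0]},{"translation":[0,0,0],"rot":[0,0,0]}]' >/dev/null
python3 -m inch '[{"translation":[0,0,0],"rot":[0,0,0]},{"translation":[0,0,0],"rot":[0,0,0]}]' 
python3 to.py .5525 -.1107 .046 3.6
```

```text
time_s: 8.35
ee_pos: [0.5524, -0.1133, 0.1168]
tool_rot: [0.001, 0.686, 0.728, 0.001]
contact_force: [-1.2, -0.0, -0.5]
width: 0.0381
gripper_force: 6.0
t 8.35 shift [ 2.7  0.2 70.8] yaw now 3.45 rz -0.15 tilt [ 2.1e-03 -3.0e-04 -1.0e+00] q [ 0.11  0.82  0.01  1.87 -0.02  0.44  0.2 ] w 0.0381 5.99994654301554
```

```bash
python3 -m inch '[{"translation":[2,0,20],"rot":[0,0,0]},{"translation":[0,0,20],"rot":[0,0,0]},{"translation":[0,0,10],"rot":[0,0,0]},{"translation":[0,0,10],"rot":[0,0,0]},{"translation":[0,0,0],"rot":[0,0,0]}]' >/dev/null
python3 -m inch '[{"translation":[0,0,0],"rot":[0,0,0]},{"translation":[0,0,0],"rot":[0,0,0]},{"translation":[0,0,0],"rot":[0,0,0]}]' 
python3 to.py .5525 -.1107 .046 3.6
```

```text
time_s: 9.15
ee_pos: [0.5519, -0.1112, 0.0563]
tool_rot: [0.0, 0.685, 0.728, 0.0]
contact_force: [-0.3, -1.0, -0.2]
width: 0.0379
gripper_force: 6.0
t 9.15 shift [ 0.5  0.6 10.3] yaw now 3.45 rz -0.15 tilt [ 1.1e-03 -1.0e-04 -1.0e+00] q [ 0.11  0.93  0.01  1.89 -0.02  0.32  0.2 ] w 0.0379 6.000021749641746
```

```bash
python3 -m inch '[{"translation":[0,0,4],"rot":[0,0,0]},{"translation":[0,0,3],"rot":[0,0,0]},{"translation":[0,0,3],"rot":[0,0,0]},{"translation":[0,0,0],"rot":[0,0,0]},{"translation":[0,0,0],"rot":[0,0,0]}]'
python3 -m inch '[{"translation":[0,0,0],"rot":[0,0,0]},{"translation":[0,0,0],"rot":[0,0,0]},{"translation":[0,0,0],"rot":[0,0,0]},{"translation":[0,0,0],"rot":[0,0,0]}]' 53 6
python3 to.py .5525 -.1107 .046 3.6
```

```text
time_s: 9.65
ee_pos: [0.5514, -0.1111, 0.0455]
tool_rot: [-0.0, 0.685, 0.728, -0.0]
contact_force: [-0.1, -0.5, 0.1]
width: 0.0381
gripper_force: 6.0
time_s: 10.05
ee_pos: [0.5515, -0.1111, 0.0457]
tool_rot: [-0.0, 0.685, 0.728, 0.0]
contact_force: [0.4, 0.5, 0.7]
width: 0.0469
gripper_force: 0.0
t 10.05 shift [ 0.3  1.  -0.3] yaw now 3.46 rz -0.14 tilt [ 0.e+00  1.e-04 -1.e+00] q [ 0.11  0.95  0.01  1.89 -0.02  0.3   0.2 ] w 0.0469 0.0
```

```bash
python3 -m inch '[{"translation":[0,0,-10],"rot":[0,0,0]},{"translation":[0,0,-20],"rot":[0,0,0]},{"translation":[0,0,-30],"rot":[0,0,0]},{"translation":[0,-37,-30],"rot":[0,0,8.17]},{"translation":[5,-40,-10],"rot":[0,0,8.17]}]' >/dev/null
python3 -m inch '[{"translation":[0,0,0],"rot":[0,0,8.17]},{"translation":[0,0,0],"rot":[0,0,8.17]},{"translation":[0,0,0],"rot":[0,0,8.17]},{"translation":[0,0,0],"rot":[0,0,8.17]},{"translation":[0,0,0],"rot":[0,0,8.17]}]' 100 >/dev/null
python3 -m inch '[{"translation":[0,0,0],"rot":[0,0,8.17]},{"translation":[0,0,0],"rot":[0,0,8.17]},{"translation":[0,0,0],"rot":[0,0,8.17]},{"translation":[0,0,0],"rot":[0,0,8.17]},{"translation":[0,0,0],"rot":[0,0,0]}]' >/dev/null
python3 -m inch '[{"translation":[0,0,0],"rot":[0,0,0]},{"translation":[0,0,0],"rot":[0,0,0]},{"translation":[0,0,0],"rot":[0,0,0]}]' 
python3 - <<'E'
from rig import state, viewer, r
import cv2,numpy as np
p=viewer.camera_params("wrist");im,d=viewer.read_camera("wrist");print(p["origin"])
cv2.imwrite("pics/w4.png",im[:,:,::-1]);np.savez("w4.npz",im=im,d=d,**p)
E
python3 to.py .4746 -.1156 .046 -86.4
```

```text
time_s: 11.85
ee_pos: [0.4752, -0.105, 0.1458]
tool_rot: [-0.0, 0.999, 0.032, 0.0]
contact_force: [0.5, 0.4, 0.0]
width: 0.0882
gripper_force: 0.0
[ 0.54423068 -0.09985468  0.26636453]
t 11.9 shift [-1.2 10.5 99.8] yaw now -86.36 rz 0.04 tilt [ 3.e-04  4.e-04 -1.e+00] q [-0.09  0.75  0.36  2.1  -0.66  0.4  -0.71] w 0.088 0.0
```

View pics/w4.png

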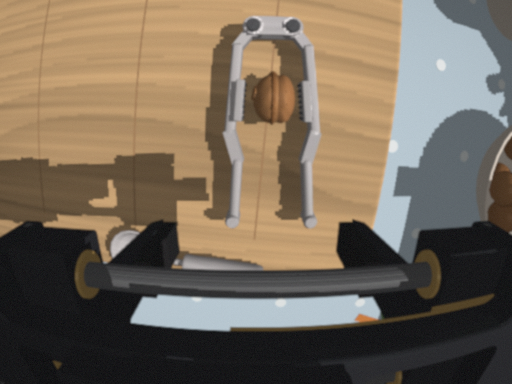

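The nut sits between the jaws at (275,97) with its seam parallel to the levers. The handle ends are at (232,222) and (310,221), and the spoon lies just beyond them, around (130..260,240..265). I'll check the clearance to the spoon and the handle positions.

```bash
python3 - <<'E'
import numpy as np
from h import *
z=dict(np.load("w4.npz"));P=cloud(z["d"],z,True)
v,u=np.mgrid[:384,:512]
m=(P[...,2]>.029)&(P[...,2]<.05)&(u>215)&(u<330)&(v>12)&(v<230);C=P[m]
for x in np.arange(.44,.63,.01):
    s=C[(C[:,0]>=x)&(C[:,0]<x+.01),1];A,B=s[s>-.112],s[s<=-.112]
    if len(A) and len(B) and (x<.52 or x>.585):print(x.round(3),"L",A.min().round(4),A.max().round(4),"R",B.min().round(4),B.max().round(4),"mid",((A.max()+B.min())/2).round(4))
n=m&(P[...,2]>.046)&(u>250)&(u<300)&(v<130);print("nut top",P[n].mean(0).round(4),n.sum())
for a,b in((254,24),(291,24)):print("pin",np.median(P[b-1:b+2,a-1:a+2].reshape(-1,3),0).round(4))
for a,b in((130,240),(190,260),(250,267),(180,261)):print("spoon",P[b,a].round(4))
w=dict(np.load("w3.npz"));W=cloud(w["d"],w,True)
for a,b in((100,70),(98,140),(110,20),(90,20),(130,20),(108,70)):print("spoon3",W[b,a].round(4))
E
```

```text
0.44 L -0.0892 -0.079 R -0.149 -0.1467 mid -0.114
0.45 L -0.0904 -0.0786 R -0.1549 -0.143 mid -0.1168
0.46 L -0.0897 -0.0816 R -0.1517 -0.1418 mid -0.1166
0.47 L -0.0899 -0.0819 R -0.1499 -0.141 mid -0.1159
0.48 L -0.0901 -0.0822 R -0.1475 -0.1399 mid -0.1148
0.49 L -0.0901 -0.0822 R -0.1463 -0.138 mid -0.1142
0.5 L -0.0911 -0.0792 R -0.1468 -0.1361 mid -0.113
0.51 L -0.0883 -0.0755 R -0.1488 -0.1377 mid -0.1122
0.59 L -0.0907 -0.0773 R -0.1396 -0.1259 mid -0.1085
0.6 L -0.1119 -0.082 R -0.136 -0.1121 mid -0.109
0.61 L -0.1119 -0.0845 R -0.1301 -0.1124 mid -0.1073
nut top [ 0.5515 -0.1123  0.0482] 713
pin [ 0.6086 -0.0932  0.0416]
pin [ 0.6109 -0.1208  0.0417]
spoon [0.4151 0.0167 0.0202]
spoon [ 0.4078 -0.0473  0.0333]
spoon [ 0.4035 -0.1021  0.0303]
spoon [ 0.4037 -0.0369  0.0299]
spoon3 [ 0.4027 -0.0414  0.0359]
spoon3 [ 0.3987 -0.1093  0.0349]
spoon3 [0.4017 0.0135 0.0189]
spoon3 [0.3832 0.014  0.0291]
spoon3 [0.4305 0.0062 0.0312]
spoon3 [ 0.4089 -0.0415  0.0307]
```

```bash
python3 -m inch '[{"translation":[-1,10,20],"rot":[0,0,0]},{"translation":[0,0,25],"rot":[0,0,0]},{"translation":[0,0,25],"rot":[0,0,0]},{"translation":[0,0,15],"rot":[0,0,0]},{"translation":[0,0,0],"rot":[0,0,0]}]' >/dev/null
python3 -m inch '[{"translation":[0,0,0],"rot":[0,0,0]},{"translation":[0,0,0],"rot":[0,0,0]},{"translation":[0,0,0],"rot":[0,0,0]}]' 
python3 to.py .4746 -.1155 .047 -86.4
```

```text
time_s: 12.7
ee_pos: [0.4753, -0.1152, 0.0616]
tool_rot: [0.0, 1.0, 0.032, 0.001]
contact_force: [0.4, 0.7, -0.4]
width: 0.0882
gripper_force: 0.0
t 12.7 shift [-0.7  0.3 14.6] yaw now -86.39 rz 0.01 tilt [ 1.5e-03 -5.0e-04 -1.0e+00] q [ 0.05  0.9   0.16  2.11 -0.75  0.18 -0.61] w 0.0882 0.0
```

```bash
python3 -m inch '[{"translation":[0,0,7],"rot":[0,0,0]},{"translation":[0,0,7],"rot":[0,0,0]},{"translation":[0,0,0],"rot":[0,0,0]},{"translation":[0,0,0],"rot":[0,0,0]}]' 
for o in 1; do python3 -m inch '[{"translation":[0,0,0],"rot":[0,0,0]},{"translation":[0,0,0],"rot":[0,0,0]},{"translation":[0,0,0],"rot":[0,0,0]},{"translation":[0,0,0],"rot":[0,0,0]}]' 80 3; done
python3 -m inch '[{"translation":[0,0,0],"rot":[0,0,0]},{"translation":[0,0,0],"rot":[0,0,0]},{"translation":[0,0,0],"rot":[0,0,0]},{"translation":[0,0,0],"rot":[0,0,0]}]' 72 3
python3 -m inch '[{"translation":[0,0,0],"rot":[0,0,0]},{"translation":[0,0,0],"rot":[0,0,0]},{"translation":[0,0,0],"rot":[0,0,0]},{"translation":[0,0,0],"rot":[0,0,0]}]' 66 3
```

```text
time_s: 13.1
ee_pos: [0.4745, -0.1151, 0.0464]
tool_rot: [-0.0, 1.0, 0.031, -0.0]
contact_force: [0.5, 0.9, 0.2]
width: 0.0883
gripper_force: 0.0
time_s: 13.5
ee_pos: [0.4748, -0.1153, 0.0468]
tool_rot: [0.0, 1.0, 0.031, 0.0]
contact_force: [1.1, -0.6, -0.5]
width: 0.0705
gripper_force: 0.2
time_s: 13.9
ee_pos: [0.4746, -0.1151, 0.0467]
tool_rot: [-0.0, 1.0, 0.031, -0.0]
contact_force: [-0.1, 0.4, 0.9]
width: 0.0632
gripper_force: 0.6
time_s: 14.3
ee_pos: [0.4747, -0.115, 0.0467]
tool_rot: [-0.0, 1.0, 0.031, -0.0]
contact_force: [0.1, 0.6, 0.1]
width: 0.0582
gripper_force: 0.7
```

```bash
python3 -m inch '[{"translation":[0,0,0],"rot":[0,0,0]},{"translation":[0,0,0],"rot":[0,0,0]},{"translation":[0,0,0],"rot":[0,0,0]}]' 63 3 | tail -2
python3 -m inch '[{"translation":[0,0,0],"rot":[0,0,0]},{"translation":[0,0,0],"rot":[0,0,0]},{"translation":[0,0,0],"rot":[0,0,0]}]' 60 3 | tail -2
python3 -m inch '[{"translation":[0,0,0],"rot":[0,0,0]},{"translation":[0,0,0],"rot":[0,0,0]},{"translation":[0,0,0],"rot":[0,0,0]}]' 58 3 | tail -2
python3 -m inch '[{"translation":[0,0,0],"rot":[0,0,0]},{"translation":[0,0,0],"rot":[0,0,0]},{"translation":[0,0,0],"rot":[0,0,0]}]' 56 3 | tail -2
python3 -m inch '[{"translation":[0,0,0],"rot":[0,0,0]},{"translation":[0,0,0],"rot":[0,0,0]},{"translation":[0,0,0],"rot":[0,0,0]}]' 54 3 | tail -2
```

```text
width: 0.0555
gripper_force: 0.7
width: 0.053
gripper_force: 0.7
width: 0.0512
gripper_force: 0.7
width: 0.0498
gripper_force: 0.7
width: 0.0472
gripper_force: 0.8
```

```bash
python3 -m inch '[{"translation":[0,0,0],"rot":[0,0,0]},{"translation":[0,0,0],"rot":[0,0,0]},{"translation":[0,0,0],"rot":[0,0,0]}]' 52 3 | tail -2
python3 -m inch '[{"translation":[0,0,0],"rot":[0,0,0]},{"translation":[0,0,0],"rot":[0,0,0]},{"translation":[0,0,0],"rot":[0,0,0]}]' 50 3 | tail -2
python3 -m inch '[{"translation":[0,0,0],"rot":[0,0,0]},{"translation":[0,0,0],"rot":[0,0,0]},{"translation":[0,0,0],"rot":[0,0,0]}]' 48 3 | tail -2
python3 -m inch '[{"translation":[0,0,0],"rot":[0,0,0]},{"translation":[0,0,0],"rot":[0,0,0]},{"translation":[0,0,0],"rot":[0,0,0]}]' 46 3 | tail -2
python3 -m inch '[{"translation":[0,0,0],"rot":[0,0,0]},{"translation":[0,0,0],"rot":[0,0,0]},{"translation":[0,0,0],"rot":[0,0,0]}]' 44 3 | tail -2
```

```text
width: 0.046
gripper_force: 1.1
width: 0.0445
gripper_force: 3.0
width: 0.0441
gripper_force: 3.0
width: 0.0444
gripper_force: 3.0
width: 0.0444
gripper_force: 3.0
```

```bash
python3 -m inch '[{"translation":[0,0,0],"rot":[0,0,0]},{"translation":[0,0,0],"rot":[0,0,0]},{"translation":[0,0,0],"rot":[0,0,0]}]' 49 3.5 | tail -2
python3 -m inch '[{"translation":[0,0,0],"rot":[0,0,0]},{"translation":[0,0,0],"rot":[0,0,0]},{"translation":[0,0,0],"rot":[0,0,0]}]' 49 4 | tail -2
python3 -m inch '[{"translation":[0,0,0],"rot":[0,0,0]},{"translation":[0,0,0],"rot":[0,0,0]},{"translation":[0,0,0],"rot":[0,0,0]}]' 49 4.5 | tail -2
python3 -m inch '[{"translation":[0,0,0],"rot":[0,0,0]},{"translation":[0,0,0],"rot":[0,0,0]},{"translation":[0,0,0],"rot":[0,0,0]}]' 49 5 | tail -2
```

```text
width: 0.044
gripper_force: 3.5
width: 0.0435
gripper_force: 4.0
width: 0.0437
gripper_force: 4.5
width: 0.0435
gripper_force: 5.0
```

```bash
python3 -m inch '[{"translation":[0,0,0],"rot":[0,0,0]},{"translation":[0,0,0],"rot":[0,0,0]},{"translation":[0,0,0],"rot":[0,0,0]}]' 48.5 5.4 | tail -2
python3 -m inch '[{"translation":[0,0,0],"rot":[0,0,0]},{"translation":[0,0,0],"rot":[0,0,0]},{"translation":[0,0,0],"rot":[0,0,0]}]' 48.5 5.8 | tail -2
```

```text
width: 0.0434
gripper_force: 5.4
width: 0.043
gripper_force: 5.8
```

```bash
python3 -m inch '[{"translation":[0,0,0],"rot":[0,0,0]},{"translation":[0,0,0],"rot":[0,0,0]},{"translation":[0,0,0],"rot":[0,0,0]}]' 48.5 6.2 | tail -2
```

```text
width: 0.0431
gripper_force: 6.1
```

```bash
python3 -m inch '[{"translation":[0,0,0],"rot":[0,0,0]},{"translation":[0,0,0],"rot":[0,0,0]},{"translation":[0,0,0],"rot":[0,0,0]}]' 48 6.6 | tail -2
```

```text
width: 0.0423
gripper_force: 6.6
```

```bash
python3 -m inch '[{"translation":[0,0,0],"rot":[0,0,0]},{"translation":[0,0,0],"rot":[0,0,0]},{"translation":[0,0,0],"rot":[0,0,0]}]' 48 7 | tail -2
```

```text
width: 0.0421
gripper_force: 6.9
```

```bash
python3 -m inch '[{"translation":[0,0,0],"rot":[0,0,0]},{"translation":[0,0,0],"rot":[0,0,0]},{"translation":[0,0,0],"rot":[0,0,0]}]' 47.5 7.4 | tail -2
```

```text
width: 0.042
gripper_force: 7.4
```

The width stepped by 0.8 mm at 6.6 N, which could be the crack. I'll look before squeezing further.

```bash
python3 - <<'E'
from rig import state, viewer, r
import cv2,numpy as np
W=[]
for i in range(6):
    im,d=viewer.read_camera("wrist");s=state();W.append((s["width"],s["gripper_force"]))
p=viewer.camera_params("wrist")
print(np.round(W,5),s["time_s"])
np.savez("w5.npz",im=im,d=d,**p)
cv2.imwrite("pics/w5.png",cv2.resize(im[0:230,180:380,::-1],None,fx=2.6,fy=2.6,interpolation=cv2.INTER_CUBIC))
E
```

```text
[[0.04202 7.40112]
 [0.04207 7.39934]
 [0.04227 7.40134]
 [0.04188 7.40129]
 [0.04212 7.40118]
 [0.04244 7.40129]] 20.6
```

View pics/w5.png

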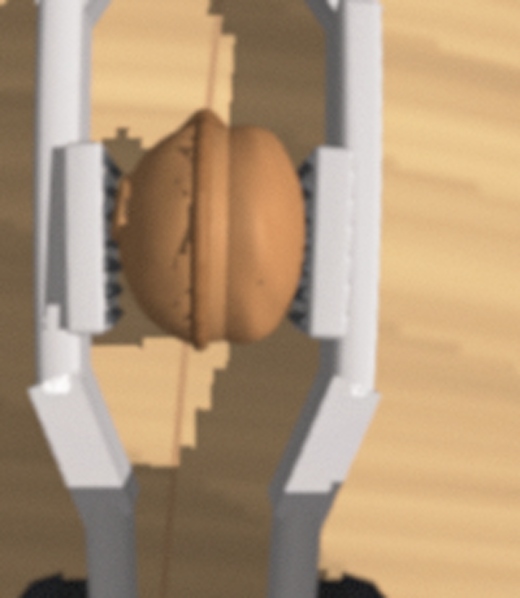

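```bash
python3 -m inch '[{"translation":[0,0,0],"rot":[0,0,0]},{"translation":[0,0,0],"rot":[0,0,0]},{"translation":[0,0,0],"rot":[0,0,0]}]' 47.5 3 | tail -2
cat > avg.py <<'E'
from rig import state, viewer
import numpy as np
W=[]
for i in range(10): viewer.read_camera("side");s=state();W.append((s["width"],s["gripper_force"]))
print("mean",np.mean(W,0),"se",np.std(W,0)/3,s["time_s"])
E
python3 avg.py
python3 -m inch '[{"translation":[0,0,0],"rot":[0,0,0]},{"translation":[0,0,0],"rot":[0,0,0]},{"translation":[0,0,0],"rot":[0,0,0]}]' 47.5 6 | tail -2
python3 avg.py
```

```text
width: 0.0442
gripper_force: 3.0
mean [0.04386937 2.99953215] se [7.87289531e-05 2.74271856e-05] 21.4
width: 0.0425
gripper_force: 6.0
mean [0.04274168 6.00017318] se [6.65409444e-05 8.77019949e-06] 22.2
```

```bash
python3 -m inch '[{"translation":[0,0,0],"rot":[0,0,0]},{"translation":[0,0,0],"rot":[0,0,0]},{"translation":[0,0,0],"rot":[0,0,0]}]' 47 7.4 | tail -2
python3 avg.py
python3 -m inch '[{"translation":[0,0,0],"rot":[0,0,0]},{"translation":[0,0,0],"rot":[0,0,0]},{"translation":[0,0,0],"rot":[0,0,0]}]' 46.5 7.8 | tail -2
python3 avg.py
```

```text
width: 0.0418
gripper_force: 7.4
mean [0.04192899 7.40060436] se [6.50733660e-05 2.81939722e-05] 23.0
width: 0.0419
gripper_force: 7.8
mean [0.04184261 7.80177176] se [7.22543562e-05 7.36591797e-05] 23.8
```

```bash
python3 -m inch '[{"translation":[0,0,0],"rot":[0,0,0]},{"translation":[0,0,0],"rot":[0,0,0]},{"translation":[0,0,0],"rot":[0,0,0]}]' 46.5 8.2 | tail -2
python3 avg.py
```

```text
width: 0.0415
gripper_force: 8.2
mean [0.04152908 8.20256989] se [3.74369560e-05 5.75267249e-05] 24.6
```

```bash
python3 -m inch '[{"translation":[0,0,0],"rot":[0,0,0]},{"translation":[0,0,0],"rot":[0,0,0]},{"translation":[0,0,0],"rot":[0,0,0]}]' 46 8.6 | tail -2
python3 avg.py
```

```text
width: 0.0416
gripper_force: 8.6
mean [0.04140352 8.60416248] se [6.58598103e-05 6.15216789e-05] 25.4
```

```bash
python3 -m inch '[{"translation":[0,0,0],"rot":[0,0,0]},{"translation":[0,0,0],"rot":[0,0,0]},{"translation":[0,0,0],"rot":[0,0,0]}]' 46 9 | tail -2
python3 avg.py
```

```text
width: 0.041
gripper_force: 9.0
mean [0.04111875 9.00490171] se [5.58317626e-05 3.09926831e-04] 26.2
```

```bash
python3 -m inch '[{"translation":[0,0,0],"rot":[0,0,0]},{"translation":[0,0,0],"rot":[0,0,0]},{"translation":[0,0,0],"rot":[0,0,0]}]' 45.5 9.4 | tail -2
python3 avg.py
```

```text
width: 0.041
gripper_force: 9.4
mean [0.04088217 9.40693384] se [4.18711738e-05 4.04920519e-04] 27.0
```

```bash
python3 -m inch '[{"translation":[0,0,0],"rot":[0,0,0]},{"translation":[0,0,0],"rot":[0,0,0]},{"translation":[0,0,0],"rot":[0,0,0]}]' 45.5 9.8 | tail -2
python3 avg.py; python3 - <<'E'
from rig import viewer
import cv2,numpy as np
a=np.load("w5.npz")["im"].astype(int)
ims=[viewer.read_camera("wrist")[0] for i in range(6)]
b=np.mean(ims,0);np.savez("w6.npz",im=b.astype(np.uint8))
d=np.abs(a-b).sum(-1);print("diff in nut area",d[30:140,215:305].mean(),d[150:200,20:120].mean())
E
```

```text
width: 0.0404
gripper_force: 9.8
mean [0.04058915 9.80754592] se [6.53105404e-05 9.24069914e-05] 27.8
diff in nut area 10.814427609427609 2.9815333333333327
```

```bash
python3 -m inch '[{"translation":[0,0,0],"rot":[0,0,0]},{"translation":[0,0,0],"rot":[0,0,0]},{"translation":[0,0,0],"rot":[0,0,0]}]' 45.3 10.2 | tail -2
python3 avg.py
```

```text
width: 0.0402
gripper_force: 3.8
mean [0.0399472  3.78811478] se [5.30639828e-05 1.02082754e-03] 28.9
```

```bash
python3 -m inch '[{"translation":[0,0,0],"rot":[0,0,0]},{"translation":[0,0,0],"rot":[0,0,0]},{"translation":[0,0,0],"rot":[0,0,0]}]' 45 10.5 | tail -2
python3 avg.py
```

```text
width: 0.0398
gripper_force: 4.4
mean [0.03985206 4.32849418] se [5.89171117e-05 4.77111248e-03] 29.7
```

The shell cracked: at 10.2 N the force fell to 3.8 N, and the position limit held the fingers there. I'll let go now.

```bash
python3 -m inch '[{"translation":[0,0,0],"rot":[0,0,0]},{"translation":[0,0,0],"rot":[0,0,0]},{"translation":[0,0,0],"rot":[0,0,0]}]' 50 | tail -2
python3 -m inch '[{"translation":[0,0,0],"rot":[0,0,0]},{"translation":[0,0,0],"rot":[0,0,0]},{"translation":[0,0,0],"rot":[0,0,0]},{"translation":[0,0,0],"rot":[0,0,0]},{"translation":[0,0,0],"rot":[0,0,0]}]' 75 | tail -2
python3 -m inch '[{"translation":[0,0,-5],"rot":[0,0,0]},{"translation":[0,0,-10],"rot":[0,0,0]},{"translation":[0,0,-25],"rot":[0,0,0]},{"translation":[0,0,-30],"rot":[0,0,0]},{"translation":[0,0,-30],"rot":[0,0,0]}]' | tail -2
python3 -m inch '[{"translation":[0,0,0],"rot":[0,0,0]},{"translation":[0,0,0],"rot":[0,0,0]},{"translation":[0,0,0],"rot":[0,0,0]},{"translation":[0,0,0],"rot":[0,0,0]},{"translation":[0,0,0],"rot":[0,0,0]}]'
python3 - <<'E'
from rig import viewer
import cv2
im,d=viewer.read_camera("wrist")
cv2.imwrite("pics/w7.png",cv2.resize(im[0:230,160:400,::-1],None,fx=2.6,fy=2.6,interpolation=cv2.INTER_CUBIC))
E
```

```text
width: 0.0441
gripper_force: 0.0
width: 0.066
gripper_force: 0.0
width: 0.0664
gripper_force: 0.0
time_s: 31.5
ee_pos: [0.4743, -0.115, 0.146]
tool_rot: [-0.0, 1.0, 0.031, -0.001]
contact_force: [0.2, 0.1, -0.0]
width: 0.0661
gripper_force: 0.0
```

View pics/w7.png

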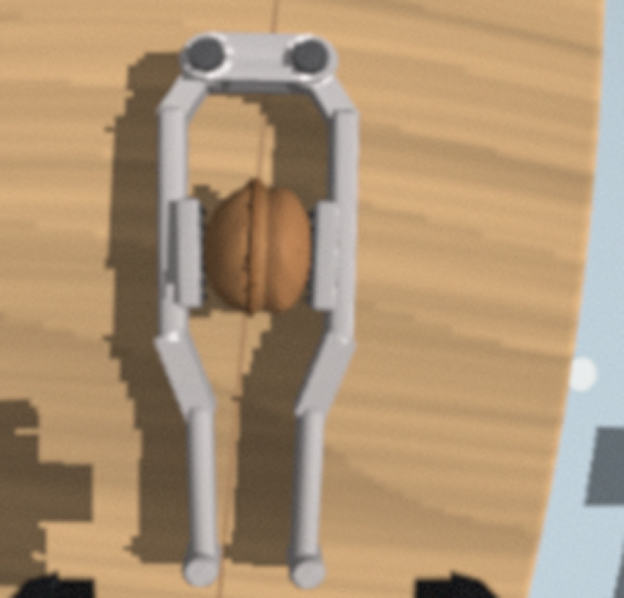

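The nut at (258,248) in the crop is upright and lengthways between the closed jaws. The flake on the left cheek has tipped in, and the gripper is clear of everything.

```bash
python3 -c "
from rig import r
print(r.finish_job())"
```

```text
the job is handed in; nothing more can be done
None
```

The walnut cracked between the nutcracker's jaws at about 10 N on the handles, and I let go with it still between them and handed the job in; no verdict came back, and the kernel reading can't be seen from here.

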